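# Release the board holder with its keyed key

### The job

Take the T-handled release key out of the tool rest and push it into the lock hub of the circuit-board holder, turning it until its rib slips into the keyway; then push it fully home against the spring, collar down on the hub, so that the jaw lets go of the board. Finish while still gripping the key and pressing it home: do not let go. Leave everything else on the bench where it is.

Things in the scene. Friction and masses are not known exactly. Their poses are not given: they have to be found in the camera images.
- key: T-handled release key, steel, 78 mm long, 0.13-0.21 kg, upright in one hole of the rest, tip 9 mm above the table. Origin at its lower tip, z up. Round shaft 16 mm across (tip chamfered to 10) for 36 mm; a rib (feather key) 6 mm wide on its +x side, 12 to 36 mm above the tip, reaches 13 mm from the axis. In the rest its x is within 0.5 rad of world +x
- key_bar (a point): grip point: on the key's axis, mid handle bar, 69 mm above the tip. The flat-sided bar lies along the key's x, is 12 mm wide (y), 18 mm high and lopsided: its long arm, over the rib, reaches 36 mm from the axis, the other 18 mm. A bare neck, 14 mm across and 19 mm long, is below the bar
- key_collar (a point): point on the key's axis at the underside of its collar (36 mm across, 5 mm thick), 36 mm above the tip, 33 mm below key_bar; in the rest the collar hangs the key on the block's top
- rest: tool rest, a plastic block 70 x 170 x 45 mm, fixed to the table, with two round through holes 30 mm across, at y = -45 and +45 mm. Origin at the centre of its underside. The key stands in either hole, the pin driver in the other
- holder: circuit-board holder, fixed to the table: metal plate 100 (x) x 200 (y) x 12 mm, a board clamped between two jaws (tops 36 mm above the table) on its -y half, and a round steel lock hub, 42 mm across, at y = +65 mm. Origin at the centre of its underside
- lock_mouth (a point): centre of the bore's mouth in the hub's flat top, 55 mm above the table; axes as the holder's. Bore 18.4 mm across, one keyway 8.5 mm wide, out to 14.5 mm from the axis, full depth. The hub is fixed at an angle NOT reported: the keyway points up to 0.6 rad either side of the holder's +x. Centred, the rib enters within 0.1 rad; else the key stops 12 mm in, rib resting on the hub's top
- plunger_rest (a point): point on the lock's axis 28 mm below the mouth: the top of the spring plunger before it is pressed. With the rib in the keyway the tip meets it 28 mm in; it pushes back with 4 N at first, 10 N when the key is fully home, 36 mm in, where the collar meets the hub's top
- jaw (a joint): the holder's moving jaw, m: 0 clamping the board; the plunger, pressed by the key, draws it back one for one, to 0.008 with the key fully home. It springs shut when the key is not pressed
- driver: plain pin driver: like the key but with no rib and with a round knob 30 mm across in place of the handle bar; it stands in the other hole of the rest. Bystander. Origin at its lower tip, which is 9 mm above the table
- phone: phone lying flat, 72 x 148 x 8 mm. Bystander. Origin at the centre of its underside
- flux: closed jar, 52 mm across, 85 mm high. Bystander. Origin at the centre of its underside
- screw_tray: open divided tray, 70 x 100 x 22 mm. Bystander. Origin at the centre of its underside
- tweezers: steel tweezers lying flat, 128 mm long (along x), 22 mm wide, 8 mm high. Bystander. Origin at the centre of the underside
- tip_tin: round tin, 60 mm across, 40 mm high. Bystander. Origin at the centre of its underside
- screwdriver: screwdriver, 150 mm long, lying along its x. Bystander

How it is judged:
By the outcome, as a careful person would: the job done as asked, in the order asked, and still so for the second after the job is handed in, while the arm keeps its last pose, push and grip.
It also fails if it takes over 54 s, if anything falls off the work surface, if the arm or the gripper's body presses on something with over 40 N, if the wrist force passes 120 N, or if a joint passes its speed limit or range.

### The arm

A 7-joint arm with a two-finger parallel gripper is mounted at the origin on the work surface. World frame = base frame: x ahead of the robot, y to its left, z up, the work surface at z = 0. Lengths are in mm, angles in rad, forces in N, time in s.
With the tool pointing down it reaches from about 350 to 900 mm from the base axis. Payload 8.1 kg.
Tool frame: the origin (TCP) lies midway between the tips of the shut fingers; the grasp point (between the pads) lies 19 mm behind it; z points along the fingers, y is the line along which they close (so a half turn about z gives the same grasp; the last joint's range is limited). The gripper opens to 85 mm and grips with 20 to 120 N. Pads are 22 mm wide; open, the fingers measure 114 mm over their backs; the gripper's body (76 mm by 85 mm) begins 54 mm behind the grasp point. The pads swing forward as they close: fully open they stand 13 mm farther back than shut.
Start: joints at [-1.284, 0.434, 0.025, 1.573, -0.012, 1.134, -0.075], TCP at [237.53, 578.118, 231.323] pointing down, gripper open.
Joint ranges: [-2.62, 2.62], [-0.44, 2.09], [-1.27, 1.32], [0.08, 2.57], [-1.32, 4.46], [0.12, 2], [-2.74, 2.74]. Speed limits (rad/s): [2.22, 2.22, 3.01, 3.01, 3.14, 3.14, 3.14].

### API

Orientations are given as a unit quaternion [x, y, z, w].
In Python, from cell import r gives the robot as it stands. Calls block until the motion is done:
- r.reach(position, orientation): joint-space move of the TCP to a pose.
- r.movel(position, frame=None, v=150, f_stop=None): straight line of the TCP; frame=None keeps the orientation; v is the mean speed in mm/s. With f_stop (N) it stops when the force on the tool has changed by that much, and returns True; else False.
- r.move_joints(angles): joint-space move.
- r.move_gripper(opening, strength=None): finger opening in mm; strength is the grip in N (None keeps the last); returns when the fingers have stopped.
- r.pause(seconds).
- r.solve_ik(position, orientation): joint angles nearest the present ones, or None.
- r.read_state(): the state.
- r.read_camera(name): name is "scene" or "side" or "wrist"; returns the picture (400x640x3 uint8, blue, green, red); there is no depth.
- r.camera_model(name): a dict with "intrinsics" (3x3 intrinsics, pixels), "xyz" and "orientation" of the camera in the world. Camera axes: x right, y down, z forward; pixel columns grow to the right and rows downward; lengths in mm; the calibration is good to about 2 mm. A picture is of the moment at which its call begins: read the wrist's pose just before it. camera_model takes no time and is no camera call; for the wrist camera it gives the pose at the moment of the call.
A pose or a line that the arm cannot do raises r.Unreachable and nothing moves.
- r.close_job(): hands the job in; it is judged then, once.
The state is a dict: "time": time; "q": joint angles; "joint_vel": joint speeds; "joint_efforts": joint torques, N m; "eef_pos": TCP position; "orientation": TCP orientation; "wrist_force": force on the tool from outside, world axes, zero at the start; "wrist_torque": the same for the moment, N m; "grip_width": finger opening in mm; "grip_force": force on a finger pad.
Only numpy, scipy, OpenCV 4.12 (cv2) and the standard library are available. Lean on these libraries where they do the work, as an engineer would, in place of code of your own. Each camera call takes 0.05 s, during which the arm holds its last target. There are 200 camera calls.

## Working session

There is one attempt and no reset: what is moved stays moved. The work goes in short steps, each a Python script; the robot and the scene stay as the last script left them, time stands still between calls to the robot, and variables do not carry over. Pictures are saved under pics/ and viewed, at most 10 in all, crops included, and the job is handed in when it is done.

```bash
ls; mkdir -p pics; python3 - <<'E'
from cell import r
import cv2,numpy as np
for n in("scene","side"):
    cv2.imwrite(f"pics/{n}0.png",r.read_camera(n)); m=r.camera_model(n); print(n,m)
print(r.camera_model("wrist")); s=r.read_state(); print(s)
E
```

```text
cell.py
pics
scene {'intrinsics': array([[451.46747883,   0.        , 321.37520914],
       [  0.        , 451.46747883, 198.58653901],
       [  0.        ,   0.        ,   1.        ]]), 'xyz': array([1309.6930537 , -491.26863097, 1025.72393845]), 'orientation': array([ 0.8280029 ,  0.42529216, -0.1632195 , -0.32695134])}
side {'intrinsics': array([[393.33640565,   0.        , 315.4843141 ],
       [  0.        , 393.33640565, 204.15750267],
       [  0.        ,   0.        ,   1.        ]]), 'xyz': array([281.66410038, 613.67335164, 896.22768154]), 'orientation': array([-0.2157151 ,  0.91616605, -0.3294096 ,  0.07480691])}
{'intrinsics': array([[341.14285223,   0.        , 316.24410071],
       [  0.        , 341.14285223, 197.60047134],
       [  0.        ,   0.        ,   1.        ]]), 'xyz': array([165.39062545, 607.0753189 , 373.20607762]), 'orientation': array([0.82066871, 0.55037116, 0.08509321, 0.12788119])}
{'time': 0.1, 'q': array([-1.28360395,  0.4351609 ,  0.02499015,  1.57399584, -0.01159658,
        1.13399014, -0.07509523]), 'joint_vel': array([ 0.00061755, -0.0006175 , -0.00118018, -0.00402926, -0.00110505,
       -0.00069257, -0.00010216]), 'joint_efforts': array([ 2.35508538e-03, -6.71754384e+01,  1.02769174e+00, -3.16905248e+01,
        1.56899379e-02,  7.12637091e-03, -2.40025344e-06]), 'eef_pos': array([237.38683154, 577.68269215, 230.60389236]), 'orientation': array([ 1.93702950e-01,  9.81059973e-01, -7.01353420e-04, -6.77989482e-05]), 'wrist_force': array([-0.06065424,  0.41711479, -0.35565872]), 'wrist_torque': array([ 0.01457646,  0.00718016, -0.02015077]), 'grip_force': 0.0, 'grip_width': 85.13123826087629}
```

View pics/scene0.png

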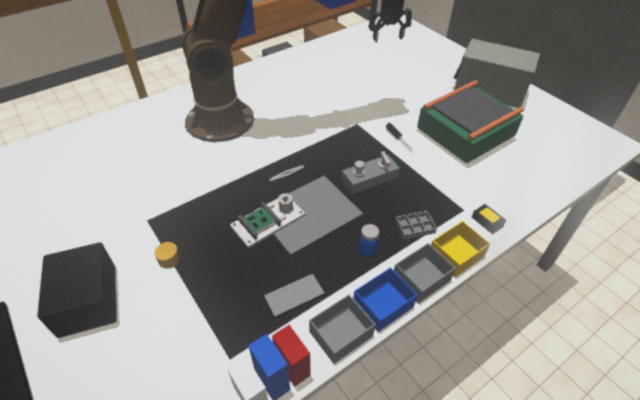

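View pics/side0.png

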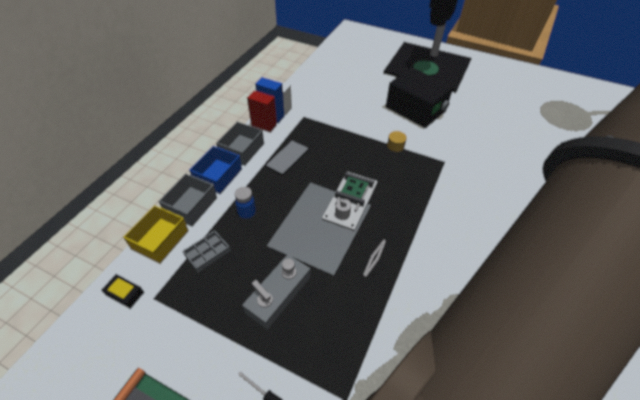

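The scene view shows the rest with the key bar near (385,158), the driver knob near (359,166) and the hub near (286,203). In the side view the key is near (262,290), the driver near (289,264) and the hub near (343,207). I'll triangulate these roughly, then look closer with the wrist camera.

```bash
cat > h.py <<'E'
from cell import r
import cv2,numpy as np
from scipy.spatial.transform import Rotation as R
def ray(m,uv):
    K=m["intrinsics"]; d=R.from_quat(m["orientation"]).apply(np.linalg.solve(K,[uv[0],uv[1],1.])); return np.array(m["xyz"]),d/np.linalg.norm(d)
def tri(obs):  # [(model,uv)...] least-squares point and residual
    A=np.zeros((3,3));b=np.zeros(3);P=[]
    for m,uv in obs:
        c,d=ray(m,uv);M=np.eye(3)-np.outer(d,d);A+=M;b+=M@c;P.append((c,M))
    p=np.linalg.solve(A,b); return p,[float(np.linalg.norm(M@(p-c))) for c,M in P]
def plane(m,uv,z):
    c,d=ray(m,uv); return c+d*(z-c[2])/d[2]
def proj(m,p):
    x=m["intrinsics"]@R.from_quat(m["orientation"]).inv().apply(np.array(p)-m["xyz"]); return x[:2]/x[2]
def down(yaw): # tool z down; tool y (closing line) at angle yaw+90deg -> tool x along yaw
    return (R.from_euler('z',yaw)*R.from_quat([1,0,0,0])).as_quat()
E
python3 - <<'E'
from h import *
a,b=r.camera_model("scene"),r.camera_model("side")
for n,u,v in(("key",(385,158),(262,290)),("drv",(359,165),(289,263)),("hub",(286,199),(343,204))): print(n,tri([(a,u),(b,v)]))
s=r.read_state();w=r.camera_model("wrist");T=R.from_quat(s["orientation"]).inv()
print(T.apply(w["xyz"]-s["eef_pos"]),(T*R.from_quat(w["orientation"])).as_matrix().round(3))
E
```

```text
key (array([574.77532652, 291.46898135,  78.71379208]), [1.516201523799262, 1.5162015237992585])
drv (array([553.70605712, 203.1159308 ,  80.69458205]), [2.068161531678934, 2.0681615316787787])
hub (array([520.30636734, -43.56658606,  52.50165178]), [2.4998313726761663, 2.4998313726762444])
[  77.74492636   -0.37653751 -142.61258039] [[ 0.    -0.953 -0.303]
 [ 1.     0.     0.   ]
 [-0.    -0.303  0.953]]
```

```bash
python3 - <<'E'
from h import *
import pickle
for y in(0,np.pi):
  for p in((575,291,230),(520,-44,230)):
    q=r.solve_ik(p,down(y)); print(y,p,None if q is None else np.round(q,2))
D=[]
Y=np.pi
for i,p in enumerate([(575,291,240),(545,255,220),(520,-44,210),(520,-14,190)]):
    r.reach(p,down(Y)); r.pause(.3)
    m=r.camera_model("wrist"); im=r.read_camera("wrist"); D.append((m,im)); cv2.imwrite(f"pics/w{i}.png",im)
pickle.dump(D,open("d.pkl","wb"))
print(r.read_state()["time"])
cv2.imwrite("pics/pair.png",np.hstack([D[0][1][:,120:520],D[2][1][:,120:520]]))
E
```

```text
0 (575, 291, 230) [-1.01  0.53  0.72  1.56 -0.37  1.18 -1.79]
0 (520, -44, 230) [-0.74  0.36  0.97  1.88 -0.34  1.08 -1.21]
3.141592653589793 (575, 291, 230) [-0.6   0.47  0.08  1.53 -0.04  1.15  1.05]
3.141592653589793 (520, -44, 230) [-0.45  0.28  0.55  1.86 -0.17  1.05  1.74]
4.8583
```

View pics/pair.png

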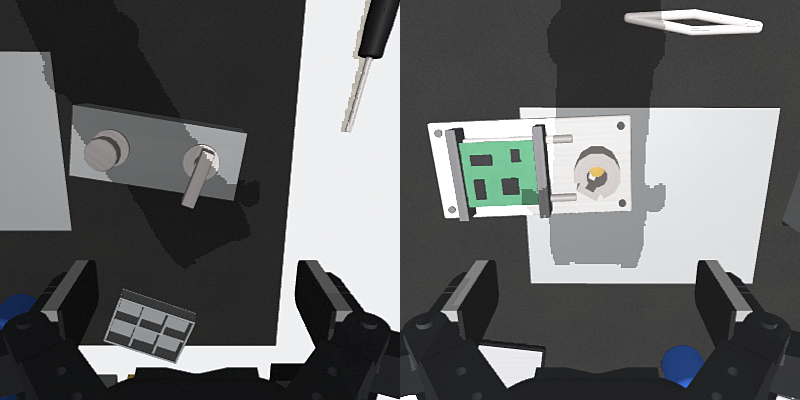

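The left half (over the rest) shows the key bar's long arm from about (203,150) to (190,205) and the driver knob at (103,152). The right half (over the holder) shows the hub at about (597,175), with its keyway to the lower left. I'll enlarge both views of each.

```bash
python3 - <<'E'
from h import *
import pickle
D=pickle.load(open("d.pkl","rb"))
c=[proj(D[0][0],(575,291,79)),proj(D[1][0],(575,291,79)),proj(D[2][0],(520,-44,53)),proj(D[3][0],(520,-44,53))]
T=[]
for (m,im),u in zip(D,c):
    x,y=int(u[0])-50,int(u[1])-32; print(x,y)
    T.append(cv2.resize(im[y:y+75,x:x+100],None,fx=4,fy=4,interpolation=cv2.INTER_CUBIC))
cv2.imwrite("pics/mont.png",np.vstack([np.hstack(T[:2]),np.hstack(T[2:])]))
E
```

```text
265 146
306 183
265 146
232 152
```

View pics/mont.png

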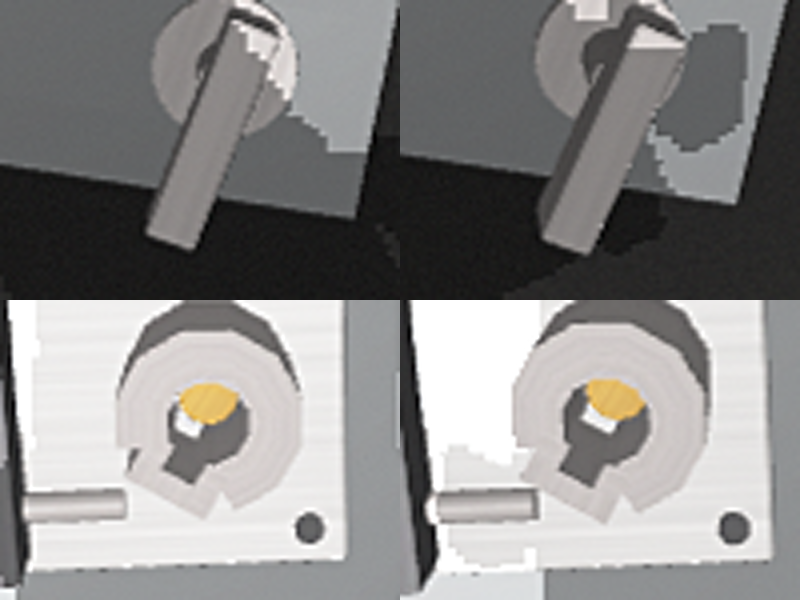

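Top row: the bar's top face has its long-arm end at tile (147,235)-(196,249) on the left and (549,240)-(592,254) on the right. The short end is near (232,22)-(280,40) on the left and (634,27)-(686,45) on the right. Bottom row: the bore is centred near (208,423), with the keyway end at (163,468)-(197,485). I'll extract these with masks.

```bash
cat > meas.py <<'E'
from h import *
def hub(m,im,seed,tol=9,z=55):
    k=cv2.resize(im,None,fx=4,fy=4,interpolation=cv2.INTER_CUBIC)
    mask=np.zeros((k.shape[0]+2,k.shape[1]+2),np.uint8)
    cv2.floodFill(k,mask,(int(seed[0]*4),int(seed[1]*4)),0,(tol,)*3,(tol,)*3,4|(255<<8)|cv2.FLOODFILL_MASK_ONLY|cv2.FLOODFILL_FIXED_RANGE)
    mk=mask[1:-1,1:-1]; mk=cv2.morphologyEx(mk,cv2.MORPH_CLOSE,np.ones((5,5)))
    cs,hi=cv2.findContours(mk,cv2.RETR_CCOMP,cv2.CHAIN_APPROX_NONE)
    holes=[c for c,h in zip(cs,hi[0]) if h[3]>=0]; c=max(holes,key=cv2.contourArea)[:,0]
    P=np.array([plane(m,((x+.5)/4-.5,(y+.5)/4-.5),z)[:2] for x,y in c])
    ctr=P.mean(0)
    for _ in range(20):   # circle fit, keyway points dropped
        d=np.hypot(*(P-ctr).T); s=P[d<10.3]
        A=np.c_[2*s,np.ones(len(s))]; x=np.linalg.lstsq(A,(s**2).sum(1),rcond=None)[0]; ctr=x[:2]
    rad=np.sqrt(x[2]+ctr@ctr); d=P-ctr; rr=np.hypot(*d.T)
    w=d[rr>11]; k=w.mean(0); return ctr,rad,np.arctan2(k[1],k[0]),rr.max(),mk
E
python3 - <<'E'
from meas import *
import pickle
D=pickle.load(open("d.pkl","rb"))
O=[(265,146),(306,183),(265,146),(232,152)]
out=[]
for i,t in((2,(140,120)),(3,(540-400,100))):
    m,im=D[i]; seed=(O[i][0]+t[0]/4,O[i][1]+t[1]/4)
    c,rad,a,mx,mk=hub(m,im,seed); print(c,rad,a,mx); out.append((m,proj(m,[*c,55])))
print("hub tri",tri(out))
L=[(147,235),(196,249),(280,40),(232,22)]; Q=[(149,240),(192,254),(286,45),(234,27)]
C=[]
for a,b in zip(L,Q):
    f=lambda o,t:(o[0]+t[0]/4-.4,o[1]+t[1]/4-.4)
    p,e=tri([(D[0][0],f(O[0],a)),(D[1][0],f(O[1],b))]); print(p,e)
    print(plane(D[0][0],f(O[0],a),87),plane(D[1][0],f(O[1],b),87))
E
```

```text
[517.29770192 -42.91600682] 9.859040243884095 -0.525368553003895 15.854044859355776
[517.32031607 -42.97625088] 9.881205025599956 -0.5053993485295166 15.780317523109497
hub tri (array([517.15190422, -42.91638059,  55.60200304]), [0.005747168159408846, 0.00574716815941485])
[595.20470074 278.456168    92.39613002] [0.509548834299918, 0.5095488343000444]
[597.43747907 277.86091967  87.        ] [597.33302468 279.25850041  87.        ]
[601.18652212 289.04006572  86.01884994] [0.030244107323752146, 0.030244107323649235]
[600.81806687 289.06815867  87.        ] [600.73646831 288.90053818  87.        ]
[552.83694057 307.59363808  84.57919112] [0.04966312304922897, 0.04966312304931132]
[552.3442113  307.49302288  87.        ] [552.13199951 307.10692283  87.        ]
[549.51524227 296.88782922  81.73436828] [0.2655167467030077, 0.26551674670324643]
[548.39679201 296.96376743  87.        ] [548.17667998 295.93759642  87.        ]
```

```bash
python3 - <<'E'
from h import *
K=np.array([566.6,295.9]); q=down(np.pi-0.355)
r.move_gripper(45,80)
r.reach([*K,150],q); r.movel([*K,59.],v=80)
r.move_gripper(0,90); s=r.read_state(); print(s["grip_width"],s["grip_force"],s["eef_pos"],s["time"])
r.movel([*K,190],v=120); s=r.read_state(); print(s["grip_width"],s["wrist_force"],s["wrist_torque"])
r.reach([517.2,-42.9,190],down(np.pi-0.515)); r.pause(.4)
s=r.read_state(); print(s["eef_pos"],s["wrist_force"],s["wrist_torque"],s["time"],s["q"].round(2))
import pickle
m=r.camera_model("wrist"); im=r.read_camera("wrist"); pickle.dump((m,im),open("g.pkl","wb"))
a=r.camera_model("scene");b=r.camera_model("side")
p=proj(m,[517,-43,239]).astype(int); print(p)
S=[]
for n,c in(("scene",a),("side",b)):
    i2=r.read_camera(n); cv2.imwrite(f"pics/{n}1.png",i2); u,v=proj(c,[517,-43,110]).astype(int)
    S.append(cv2.resize(i2[v-50:v+50,u-66:u+66],(396,300),interpolation=cv2.INTER_CUBIC)); print(u-66,v-50)
cv2.imwrite("pics/g.png",np.vstack([np.hstack(S),cv2.resize(im[180:400,30:610],(792,300))]))
E
```

```text
10.217078888409297 88.48655819892883 [566.8853379  296.0504609   59.62029777] 8.2167
10.863236722805265 [ 0.53183942  0.35074517 -2.13477   ] [-0.09031957 -0.00443212  0.00633929]
[517.29705785 -42.53199644 189.91704019] [-0.08093249  0.01076667 -2.24809946] [ 0.00387655 -0.03500637 -0.01433028] 11.15 [-0.22  0.31  0.26  1.9  -0.09  0.95  1.14]
[315 335]
217 134
278 141
```

View pics/g.png

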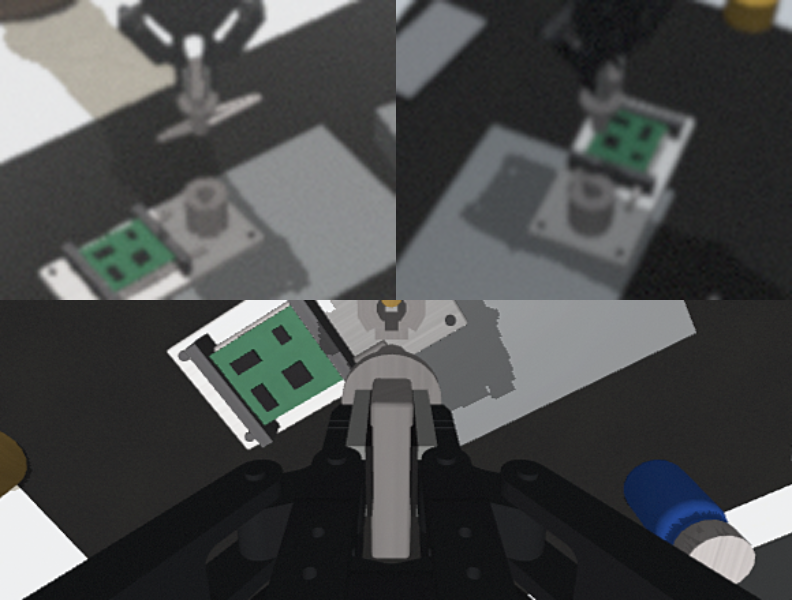

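The crops show the key held upright above the hub. In the wrist view the bar is centred at column ~317, its top-face ends are at rows ~255 and ~368, and the keyway lines up with the bar. I'll check the axis in the tool frame and compare it with the hub seen from the same pose.

```bash
python3 - <<'E'
from h import *
import pickle
m,im=pickle.load(open("g.pkl","rb")); s=r.read_state(); T=R.from_quat(s["orientation"]).inv()
for uv in((317.8,254.8),(317.1,368.5)): print(T.apply(plane(m,uv,218)-s["eef_pos"]).round(2))
print("keyway px expected",proj(m,[517.2,-42.9,55]),proj(m,[517.2+14.5*np.cos(.515),-42.9-14.5*np.sin(.515),55]))
u,v=proj(m,[517.2,-42.9,55]).astype(int);print(u-50,v-37)
x=max(u-50,0);y=max(v-37,0)
cv2.imwrite("pics/hubg.png",np.hstack([cv2.resize(im[y:y+75,x:x+100],(400,300),interpolation=cv2.INTER_CUBIC),cv2.resize(im[225:300,266:366],(400,300),interpolation=cv2.INTER_CUBIC)]))
E
```

```text
[ 18.95   0.53 -28.01]
[-33.89   0.36 -28.01]
keyway px expected [316.11173038 185.66373496] [316.09561348 201.9603487 ]
266 148
```

View pics/hubg.png

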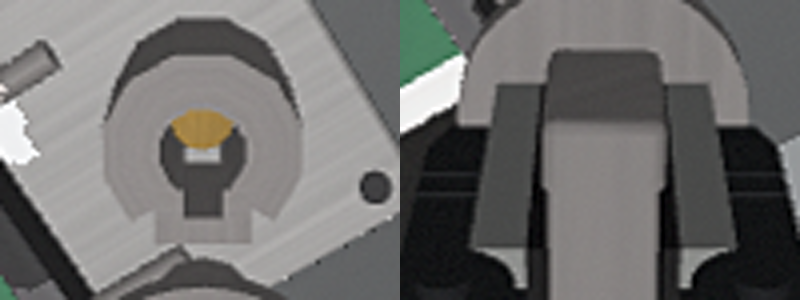

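The hub shows the bore centre at column 316.4 and the keyway pointing straight down the tool's x axis, so the yaw is right. The bar is centred at column 316.6, with the key's axis about 1 mm along tool +x. I'll shift by that and descend with a force stop.

```bash
cat >> h.py <<'E'
def st(t=""):
    s=r.read_state(); print(t,s["eef_pos"].round(2),"F",s["wrist_force"].round(1),"M",s["wrist_torque"].round(2),"w",round(s["grip_width"],2),"t",round(s["time"],2)); return s
E
python3 - <<'E'
from h import *
X,Y=517.2+.8,-42.9-.45
r.movel([X,Y,110],v=100); r.pause(.2); st("above")
for z in(100,96,90,82,79):
    h=r.movel([X,Y,z],v=25,f_stop=12); st(f"{z} {h}")
    if h: break
E
```

```text
above [518.39 -43.31 110.56] F [-0.9 -0.1 -1.5] M [ 0.03 -0.04 -0.04] w 10.68 t 12.45
100 False [517.91 -43.36  99.82] F [-0.8  0.5 -2.4] M [-0.01  0.04  0.04] w 10.59 t 13.0
96 False [517.87 -43.37  95.84] F [-0.3 -0.6 -1.1] M [-0.01  0.   -0.06] w 10.49 t 13.31
90 False [517.86 -43.34  89.82] F [ 0.4  0.4 -1.5] M [-0.07  0.02 -0.03] w 10.31 t 13.7
82 False [517.83 -43.35  81.8 ] F [ 0.4  0.2 -0.7] M [ 0.01 -0.01  0.  ] w 10.54 t 14.17
79 False [517.9  -43.34  78.88] F [ 0.2 -0.4 -1.7] M [0.01 0.04 0.02] w 10.43 t 14.43
```

The rib is in the keyway with no resistance. I'll press it home now.

```bash
python3 - <<'E'
from h import *
X,Y=518.0,-43.35
for z in(76,73,71,70,69,68,67,66):
    h=r.movel([X,Y,z],v=15,f_stop=14); s=st(f"{z} {h}")
    if s["wrist_force"][2]>20: break
r.pause(1); st("hold")
S=[]
for n in("scene","side"):
    c=r.camera_model(n);i2=r.read_camera(n); u,v=proj(c,[517,-60,60]).astype(int)
    S.append(cv2.resize(i2[v-50:v+50,u-66:u+66],(396,300),interpolation=cv2.INTER_CUBIC))
w=r.read_camera("wrist"); cv2.imwrite("pics/f.png",np.vstack([np.hstack(S),cv2.resize(w[120:340,30:610],(792,300))]))
E
```

```text
76 False [518.29 -43.38  76.23] F [-0.3  0.5  2.2] M [0.04 0.02 0.01] w 10.43 t 14.78
73 False [518.3  -43.36  73.12] F [-0.3 -0.5  5.6] M [-0.05  0.09  0.01] w 10.75 t 15.13
71 False [518.34 -43.37  71.23] F [-0.4  0.9  6.4] M [-0.03  0.17  0.03] w 10.78 t 15.42
70 False [518.35 -43.41  70.3 ] F [-1.4  0.5  8. ] M [ 0.01  0.24 -0.  ] w 10.6 t 15.67
69 False [518.39 -43.4   69.56] F [-1.4 -0.5 10.9] M [0.04 0.38 0.01] w 10.44 t 15.92
68 False [518.41 -43.41  69.49] F [-6.2  0.3 24.1] M [ 0.1   1.36 -0.01] w 10.4 t 16.17
hold [518.41 -43.39  69.47] F [-6.1  1.7 24.2] M [ 0.07  1.41 -0.  ] w 10.76 t 17.17
```

View pics/f.png

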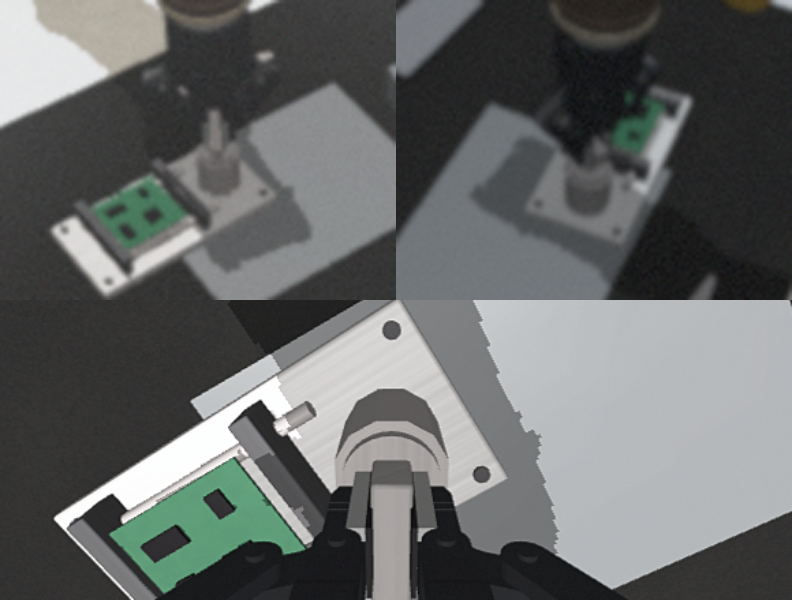

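The collar is seated on the hub, with the force rising from 11 to 24 N over 0.07 mm of travel. The jaw has drawn back, leaving a visible gap to the board edge near (270,470).

```bash
python3 -c "
from cell import r
print(r.close_job())"
```

```text
the job is handed in; nothing more can be done
None
```

The key is fully home in the lock hub, collar down, and the jaw has let go of the board; I handed the job in at about 17 s with the arm still gripping the key and pressing it down at about 24 N.

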